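Hold the sampling arm level over its spindle

TASK

Free the spindle clamp by pressing the orange spring plunger on the grey mounting station right down to its stop for a moment, then let it come back up. Next lift the analyser's sampling arm off its blue stand by its balance point, without letting it tip or strike the station, and hold it still and level a few centimetres above the station, with the hub bore straight over the spindle and the nozzle straight over the white well. Finish while still holding it there with nothing but the gripper carrying it, ready to be lowered, and leave everything else on the bench undisturbed.

Things in the scene. Friction and masses are not known exactly. Their poses are not given: they have to be found in the camera images.
- probe_arm: sampling arm, loose, about 0.42 kg, 267 mm long: dark steel hub ring (48 mm wide, 44 high, bore 22) with a bare aluminium bar, 16 mm wide, 26 to 44 mm above the underside, to a green block (30 x 28 x 26) with a 16 mm steel nozzle pointing down. Origin: centre of the hub's underside; x along the bar to the nozzle, z up. Starts level, hub and nozzle resting on the stand's pads; lifts straight off
- balance (a point): the balance point (centre of mass, seen from above) of the sampling arm, 59 mm from the hub axis towards the nozzle, on the bar's centreline at half its height (35 mm above the arm's underside). Not marked on the bar
- nozzle (a point): lower end of the sampling arm's nozzle, 228 mm from the hub axis, level with the hub's underside
- stand: blue stand, fixed: plate 310 x 90 x 8 mm with two black-topped pedestals about 56 mm square, tops 40 mm above the table, 177 mm apart. Origin: centre of the underside, x along the plate; the hub rests on the pedestal at x = -110 mm, the nozzle on that at x = 118 mm. Stand and station may change sides
- station: grey mounting station, fixed: plate 310 x 100 x 20 mm; along its centreline an upright steel spindle (14 mm) at x = -110 mm, a black plunger housing with orange head at x = 10 mm and a white cup, the well (44 mm wide), at x = 118 mm. Origin: centre of the underside, x from spindle to well, z up
- spindle_tip (a point): top of the station's spindle, 100 mm above the table, the highest point of the station
- well_mouth (a point): centre of the mouth of the white well, 65 mm above the table, 228 mm from the spindle axis
- plunger_head (a point): centre of the top face of the orange plunger head (34 mm diameter), 76 mm above the table when up; it goes down with the head
- plunger (a joint): travel of the spring plunger: 0 up, 0.012 m at its stop; pressed vertically down, about 2 N to start it and 6.3 N to reach the stop; it springs back when let go
- vial_tray: white tray 90 x 160 mm with eight small dropper vials fixed in it, about 61 mm high, beyond the stand and station; origin: centre of its underside. Bystander
- reagent_bottle: amber bottle with a blue cap, 60 mm diameter, 130 mm high, on the far side; origin: centre of its underside. Bystander
- beaker: clear plastic beaker, 70 mm diameter, 85 mm high, on the far side; origin: centre of its underside. Bystander
- dropper_vial: small white vial with green cap, 26 mm diameter, 60 mm high, standing between stand and station; origin: centre of its underside. Bystander
- sample_jar: white jar with red lid, 56 mm diameter, 60 mm high, on the far side; origin: centre of its underside. Bystander

How it is judged:
By the outcome, as a careful person would: the job done as asked, in the order asked, and still so for the second after the job is handed in, while the arm keeps its last pose, push and grip.
It also fails if it takes over 59 s, if anything falls off the work surface, if the arm or the gripper's body presses on something with over 40 N, if the wrist force passes 120 N, or if a joint passes its speed limit or range.

ROBOT

A 7-joint arm with a two-finger parallel gripper is mounted at the origin on the work surface. World frame = base frame: x ahead of the robot, y to its left, z up, the work surface at z = 0. Lengths are in mm, angles in rad, forces in N, time in s.
With the tool pointing down it reaches from about 350 to 900 mm from the base axis. Payload 8.1 kg.
Tool frame: the origin (TCP) lies at the very end of the fingers, on their centre line; the grasp point (between the pads) lies 19 mm behind it; z points along the fingers, y is the line along which they close (so a half turn about z gives the same grasp; the last joint's range is limited). The gripper opens to 85 mm and grips with 20 to 120 N. Pads are 22 mm wide; open, the fingers measure 114 mm over their backs; the gripper's body (76 mm by 85 mm) begins 54 mm behind the grasp point. The pads swing forward as they close: fully open they stand 13 mm farther back than shut.
Start: joints at [-0.103, 0.434, 0.025, 1.573, -0.012, 1.134, -0.075], TCP at [625.013, -0.027, 231.323] pointing down, gripper open.
Joint ranges: [-2.62, 2.62], [-0.44, 2.09], [-1.27, 1.32], [0.08, 2.57], [-1.32, 4.46], [0.12, 2], [-2.74, 2.74]. Speed limits (rad/s): [2.22, 2.22, 3.01, 3.01, 3.14, 3.14, 3.14].

INTERFACE

Orientations are given as a rotation vector (axis times angle).
In Python, from bench import bot gives the robot as it stands.
- The arm moves only by the tool drive_tool, never from a script. Its argument "steps" is a list of rows, each a list of 7 numbers: the turn, a rotation vector about the tool's x, y, z in degrees, then the shift along the tool's x, y, z in units of 40 mm (1.0 is 40 mm), then the finger opening in mm, from 0 to 85.4. In form: [[wx, wy, wz, tx, ty, tz, jaw], ...]. A call has exactly 8 rows; each row shifts and turns the commanded pose from where the row before left it, along the tool's axes as they then stand; what a row does not reach is not made up. A row lasts 1/10 s, in which the tool goes at most 50 mm and 8.59 degrees, less where a joint would pass 70% of its speed; a pose out of reach is approached as far as the arm can. A call is refused whole if a number of a shift passes 1 or a number of a turn 8.59, either way. A call with a gripper value outside its range is refused whole. The fingers move at their own pace and stop on an object; the grip force is fixed at half the most. Time passes only in rows, so rows that do not move let the fingers close, or fill a call up. It gives the time, the measured TCP pose, the force, the opening and the grip force at its end, in the units of the state.
- bot.get_obs(): the state, without advancing time (a new reading comes with each control period).
- bot.capture(name): name is "scene" or "side" or "wrist"; returns the picture (384x512x3 uint8, blue, green, red); there is no depth.
- bot.camera_params(name): a dict with "fovy" (degrees; the focal length in pixels is half the picture's height over the tangent of half this angle, whatever the lens; pixels are square), "cx", "cy" (the principal point, pixels), "position" and "orientation" of the camera in the world; the wrist camera has in their place "tool_from_camera" (4x4, takes a point from camera to tool coordinates, whose origin is the TCP and whose axes are the flange's). Camera axes: x right, y up, looking along -z (the intrinsics and any distortion apply to the point x, -y, -z); pixel columns grow to the right and rows downward; lengths in mm; the calibration is good to about 2 mm. A picture is of the moment at which its call begins: read the wrist's pose just before it. camera_params takes no time and is no camera call.
- bot.close_job(): hands the job in; it is judged then, once.
Trained networks look in the newest picture that a camera, given by its name, has taken for a name from the list of things; names that differ only in an ending like _2 or _b are one class to them, and where a whole thing is asked for, a point or a joint stands for the part that bears it (a point fixed in the world has none). Each returns a list of dicts, best first, with "confidence" (0 to 1); they miss things now and then, are a little off and sometimes report something else, mostly with a low value. They report only what shows in the picture. A call takes as long as a camera call.
- bot.look_for(camera, target): "point" ([x, y, z] in mm, in world coordinates, good to about 4 mm: the middle of the surface that is visible of it).
- bot.masks_of(camera, target): "region" (384x512 bool, what is visible of it).
- bot.pinpoint(camera, target): "point" ([x, y, z] in mm, in world coordinates, good to about 4 mm: a listed point, or the origin of a listed thing).
The state is a dict: "time": time; "joint_pos": joint angles; "joint_vel": joint speeds; "effort": joint torques, N m; "tool_pos": TCP position; "ee_rot": TCP orientation; "contact_force": force on the tool from outside, world axes, zero at the start; "ft_torque": the same for the moment, N m; "finger_gap": opening from 0.0 (shut) to 1.0 (fully open); "gripper_force": force on a finger pad.
Only numpy, scipy, OpenCV 4.12 (cv2) and the standard library are available. Lean on these libraries where they do the work, as an engineer would, in place of code of your own. Each camera call takes 0.05 s, during which the arm holds its last target. There are 200 camera calls.

## Working session

There is one attempt and no reset: what is moved stays moved. The work goes in short steps, Python scripts to look and compute and a tool call to move; the robot and the scene stay as the last step left them, time stands still between calls to the robot, and variables do not carry over. Pictures are saved under pics/ and viewed, at most 10 in all, crops included, and the job is handed in when it is done.

Besides the shell and the picture viewer there is one more tool, called after "Emit:" in YAML: its name, and indented under it one key for each argument. drive_tool: Moves the arm, as the interface text tells. Its arguments: {"type":"object","properties":{"steps":{"type":"array"}},"required":["steps"]}

```bash
mkdir -p pics; ls; python3 - <<'E'
from bench import bot
import cv2,numpy as np
o=bot.get_obs();print({k:np.round(v,3) for k,v in o.items()})
ims=[]
for c in("scene","side"):
    im=bot.capture(c);ims.append(im)
    p=bot.camera_params(c);print(c,p)
    for t in("balance","nozzle","probe_arm","stand","station","spindle_tip","well_mouth","plunger_head","dropper_vial","vial_tray","reagent_bottle","beaker","sample_jar"):
        r=bot.pinpoint(c,t)
        print(c,t,[(np.round(x["point"]).tolist(),round(x["confidence"],2)) for x in r[:2]])
    cv2.imwrite(f"pics/{c}0.png",im)
print(bot.camera_params("wrist"),bot.get_obs()["time"])
E
```

```text
pics
{'time': np.float64(0.0), 'joint_pos': array([-0.103,  0.435,  0.025,  1.574, -0.012,  1.134, -0.075]), 'joint_vel': array([ 0.   ,  0.   , -0.001,  0.001,  0.001,  0.001, -0.001]), 'effort': array([ 0.0000e+00, -6.7046e+01,  1.0250e+00, -3.1620e+01,  1.6000e-02,
        1.3000e-02, -0.0000e+00]), 'tool_pos': array([ 6.24482e+02, -2.90000e-02,  2.30513e+02]), 'ee_rot': array([-2.221e+00, -2.221e+00,  2.000e-03]), 'contact_force': array([-0.126, -0.488, -0.26 ]), 'ft_torque': array([ 0.015, -0.008,  0.005]), 'gripper_force': np.float64(0.0), 'finger_gap': np.float64(1.003)}
scene {'fovy': 57.341869403947044, 'cx': 253.7311637583334, 'cy': 190.99128168320263, 'position': array([1156.79262992, -181.89979001,  812.15366426]), 'orientation': array([0.58148344, 0.4225795 , 1.19903691])}
scene balance [([552.0, 224.0, 78.0], 0.66), ([713.0, 305.0, -3.0], 0.16)]
scene nozzle [([532.0, 391.0, 41.0], 0.6)]
scene probe_arm [([556.0, 167.0, 40.0], 0.76)]
scene stand [([548.0, 280.0, -2.0], 0.63), ([488.0, -211.0, -2.0], 0.55)]
scene station [([489.0, -212.0, -3.0], 0.72), ([546.0, 281.0, 1.
[... 984 characters left out ...]
ropper_vial [([519.0, 4.0, -2.0], 0.57)]
side vial_tray [([763.0, 35.0, -1.0], 0.56)]
side reagent_bottle [([754.0, -175.0, 1.0], 0.77)]
side beaker [([704.0, -293.0, 2.0], 0.56), ([545.0, 283.0, 4.0], 0.26)]
side sample_jar [([711.0, 305.0, 2.0], 0.88)]
{'fovy': 66.84211234720179, 'cx': 258.84506557499105, 'cy': 193.65767753945175, 'tool_from_camera': array([[ 1.09422080e-03,  9.57796990e-01,  2.87443434e-01,
         7.28436934e+01],
       [ 9.99999351e-01, -1.13892653e-03, -1.16881605e-05,
        -9.56500036e-02],
       [ 3.16182068e-04,  2.87443261e-01, -9.57797615e-01,
        -1.41338762e+02],
       [ 0.00000000e+00,  0.00000000e+00,  0.00000000e+00,
         1.00000000e+00]])} 1.4
```

View pics/scene0.png

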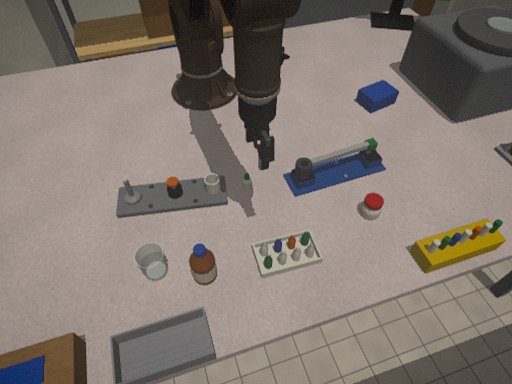

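Emit:
drive_tool:
  steps:
    - [0,0,0,-0.2,-0.2,0,40]
    - [0,0,0,-0.6,-0.45,0,0]
    - [0,0,0,-0.8,-0.6,0,0]
    - [0,0,0,-0.8,-0.6,0,0]
    - [0,0,0,-0.8,-0.5,0,0]
    - [0,0,0,-0.5,-0.3,0,0]
    - [0,0,0,-0.3,-0.2,0,0]
    - [0,0,0,0,0,0,0]

```text
time: 2.2
tool_pos: [509.7, -162.0, 231.5]
ee_rot: [2.225, 2.217, -0.001]
contact_force: [0.2, 0.7, 0.4]
finger_gap: 0.001
gripper_force: 0.0
```

The scene picture shows the station at about (172,195), with the spindle at (130,192), the orange plunger at (173,185) and the well at (212,183). The stand is on the right, with the hub at (304,170) and the green nozzle block at (370,147). The vial stands between them at (247,181). This agrees with the networks.

```bash
python3 - <<'E'
from bench import bot
import cv2,numpy as np
print(bot.get_obs()["tool_pos"])
im=bot.capture("wrist");cv2.imwrite("pics/w1.png",im)
for t in("station","spindle_tip","well_mouth","plunger_head"):
    r=bot.pinpoint("wrist",t)
    print(t,[(np.round(x["point"],1).tolist(),round(x["confidence"],2)) for x in r[:2]])
E
```

```text
[ 509.7239104  -161.9968904   231.53428226]
station [([488.5, -213.6, 0.8], 0.87)]
spindle_tip []
well_mouth [([504.2, -92.5, 68.9], 0.71)]
plunger_head [([492.0, -197.2, 80.1], 0.95)]
```

View pics/w1.png

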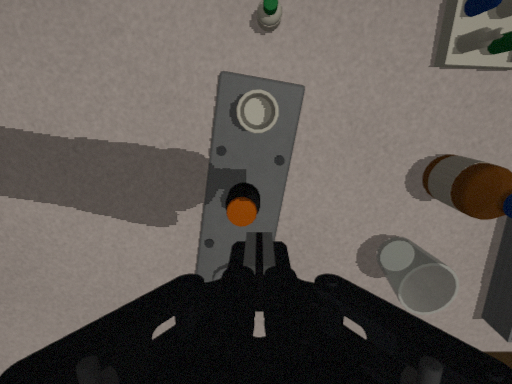

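The wrist picture shows the well mouth at (258,111), the orange head at (241,211) and the fingertips at (260,250). I'll turn the first two into positions at their known heights.

```bash
cat > h.py <<'E'
import numpy as np
from scipy.spatial.transform import Rotation as R
from bench import bot
def cam(c,o=None):
    p=bot.camera_params(c)
    if c=="wrist":
        T=p["tool_from_camera"];A=R.from_rotvec(o["ee_rot"]).as_matrix()
        return p,A@T[:3,:3],A@T[:3,3]+o["tool_pos"]
    return p,R.from_rotvec(p["orientation"]).as_matrix(),p["position"]
def atz(c,u,v,z,o=None):
    p,A,t=cam(c,o);f=192/np.tan(np.radians(p["fovy"]/2))
    d=A@np.array([(u-p["cx"])/f,-(v-p["cy"])/f,-1]);return t+d*(z-t[2])/d[2]
E
python3 - <<'E'
from h import *
o=bot.get_obs()
print(atz("wrist",241,211,76,o),atz("wrist",258,111,65,o))
E
```

```text
[ 492.5047175  -194.19758621   76.        ] [510.61252942 -90.05759586  65.        ]
```

Emit:
drive_tool:
  steps:
    - [0,0,0,-0.45,-0.25,0.3,0]
    - [0,0,0,-0.45,-0.22,0.6,0]
    - [0,0,0,0,0,0.8,0]
    - [0,0,0,0,0,0.8,0]
    - [0,0,0,0,0,0.6,0]
    - [0,0,0,0,0,0.3,0]
    - [0,0,0,0,0,0.1,0]
    - [0,0,0,0,0,0,0]

```text
time: 3.25
tool_pos: [492.7, -195.7, 91.5]
ee_rot: [-2.221, -2.222, -0.0]
contact_force: [-0.5, 0.1, 0.5]
finger_gap: -0.002
gripper_force: 0.0
```

Emit:
drive_tool:
  steps:
    - [0,0,0,0,0,0.1,0]
    - [0,0,0,0,0,0.1,0]
    - [0,0,0,0,0,0.1,0]
    - [0,0,0,0,0,0.1,0]
    - [0,0,0,0,0,0.1,0]
    - [0,0,0,0,0,0,0]
    - [0,0,0,0,0,0,0]
    - [0,0,0,0,0,0,0]

```text
time: 4.05
tool_pos: [492.4, -196.1, 71.5]
ee_rot: [2.221, 2.221, 0.0]
contact_force: [-0.2, -0.1, 2.8]
finger_gap: 0.001
gripper_force: 1.7
```

Emit:
drive_tool:
  steps:
    - [0,0,0,0,0,0.08,0]
    - [0,0,0,0,0,0.06,0]
    - [0,0,0,0,0,0.05,0]
    - [0,0,0,0,0,0.03,0]
    - [0,0,0,0,0,0,0]
    - [0,0,0,0,0,0,0]
    - [0,0,0,0,0,0,0]
    - [0,0,0,0,0,0,0]

```text
time: 4.85
tool_pos: [492.6, -196.1, 63.9]
ee_rot: [2.221, 2.221, 0.001]
contact_force: [-5.3, 1.9, 23.4]
finger_gap: -0.003
gripper_force: 11.8
```

The wrist reads 23 N at z = 64, so the plunger is at its stop. I'll hold briefly, then rise straight up.

Emit:
drive_tool:
  steps:
    - [0,0,0,0,0,0,0]
    - [0,0,0,0,0,0,0]
    - [0,0,0,0,0,-0.15,0]
    - [0,0,0,0,0,-0.2,0]
    - [0,0,0,0,0,-0.4,0]
    - [0,0,0,0,0,-0.8,0]
    - [0,0,0,0,0,-1,0]
    - [0,0,0,0,0,-0.9,0]

```text
time: 5.65
tool_pos: [491.5, -195.9, 201.7]
ee_rot: [-2.221, -2.22, 0.001]
contact_force: [0.5, -0.2, -0.4]
finger_gap: 0.003
gripper_force: 0.0
```

Emit:
drive_tool:
  steps:
    - [0,0,0,0.3,0,-0.7,40]
    - [0,0,0,0.6,0.1,-0.3,85]
    - [0,0,0,0.9,0.2,0,85]
    - [0,0,0,1,0.2,0,85]
    - [0,0,0,1,0.2,0,85]
    - [0,0,0,1,0.2,0,85]
    - [0,0,0,1,0.2,0,85]
    - [0,0,0,1,0.2,0,85]

```text
time: 6.45
tool_pos: [543.9, 77.5, 240.2]
ee_rot: [-2.221, -2.221, 0.001]
contact_force: [0.4, 0.2, 0.2]
finger_gap: 0.994
gripper_force: 0.0
```

Emit:
drive_tool:
  steps:
    - [0,0,0,0.8,0.1,0,85]
    - [0,0,0,0.5,0,0,85]
    - [0,0,0,0.2,0,0,85]
    - [0,0,0,0,0,0,85]
    - [0,0,0,0,0,0,85]
    - [0,0,0,0,0,0,85]
    - [0,0,0,0,0,0,85]
    - [0,0,0,0,0,0,85]

```text
time: 7.25
tool_pos: [548.3, 135.1, 240.6]
ee_rot: [2.223, 2.22, 0.0]
contact_force: [-0.7, 0.0, 0.1]
finger_gap: 0.995
gripper_force: 0.0
```

```bash
python3 - <<'E'
from h import *
import cv2
o=bot.get_obs();print(o["tool_pos"],o["ee_rot"])
im=bot.capture("wrist");cv2.imwrite("pics/w2.png",im)
for t in("stand","probe_arm","balance","nozzle"):
    r=bot.pinpoint("wrist",t)
    print(t,[(np.round(x["point"],1).tolist(),round(x["confidence"],2)) for x in r[:2]])
bot.capture("side");print("plunger",[(np.round(x["point"],1)) for x in bot.pinpoint("side","plunger_head")])
E
```

```text
[548.3458038  135.09610699 240.63774477] [2.22280348e+00 2.21968249e+00 8.06076407e-05]
stand [([553.2, 280.5, 0.1], 0.82), ([710.2, 302.2, 0.1], 0.42)]
probe_arm [([550.1, 165.1, 38.7], 0.84)]
balance [([545.1, 225.7, 73.2], 0.81), ([550.4, 277.4, 0.9], 0.44)]
nozzle []
plunger [array([ 492. , -201.5,   77.9])]
```

View pics/w2.png

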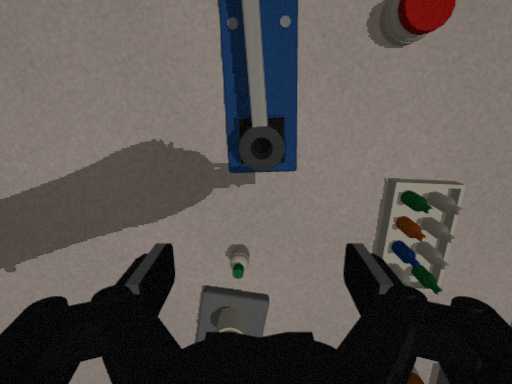

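The hub's top is at (262,148). The bar runs up from (259,120) to about (251,5), and the plunger is back up.

```bash
python3 - <<'E'
from h import *
import cv2
o=bot.get_obs();im=cv2.imread("pics/w2.png").astype(int)
for r in (8,60,110): print(r,im[r,236:276].sum(1).tolist())
h=atz("wrist",262,148,84,o);b=atz("wrist",252,8,84,o);print(h,b)
d=(b-h)/np.linalg.norm(b-h);print(d,h+59*d,np.degrees(np.arctan2(-d[0],d[1])))
E
```

```text
8 [92, 88, 86, 79, 101, 87, 209, 272, 305, 320, 327, 328, 327, 328, 325, 318, 321, 323, 319, 325, 325, 332, 317, 232, 163, 159, 155, 151, 140, 146, 142, 155, 168, 138, 146, 139, 137, 147, 131, 145]
60 [83, 96, 88, 103, 100, 86, 84, 93, 93, 85, 154, 252, 301, 317, 325, 319, 326, 327, 330, 327, 335, 326, 330, 327, 339, 330, 300, 225, 147, 159, 155, 141, 146, 156, 156, 151, 151, 154, 158, 141]
110 [117, 100, 93, 112, 74, 82, 82, 102, 111, 99, 82, 88, 101, 89, 130, 238, 313, 327, 329, 327, 332, 333, 326, 333, 327, 337, 339, 342, 347, 321, 240, 161, 164, 160, 152, 149, 153, 146, 151, 139]
[551.28816601 168.08264273  84.        ] [541.79760232 293.29946493  84.        ]
[-0.07557627  0.99714002  0.        ] [546.82916583 226.91390412  84.        ] 4.334334372684612
```

Emit:
drive_tool:
  steps:
    - [0,0,0,0.4,0,0.3,85]
    - [0,0,0,0.7,0,0.5,85]
    - [0,0,0,0.7,-0.02,0.6,85]
    - [0,0,0,0.4,0,0.5,85]
    - [0,0,-2.6,0.1,0,0.3,85]
    - [0,0,-2.6,0,0,0.1,85]
    - [0,0,0,0,0,0,85]
    - [0,0,0,0,0,0,85]

```text
time: 8.4
tool_pos: [547.1, 228.7, 148.1]
ee_rot: [-2.119, -2.319, 0.0]
contact_force: [-0.5, -0.4, 0.0]
finger_gap: 0.996
gripper_force: 0.0
```

```bash
python3 - <<'E'
from h import *
import cv2
o=bot.get_obs();print(o["tool_pos"],o["ee_rot"])
im=bot.capture("wrist");cv2.imwrite("pics/w3.png",im)
for t in("probe_arm","balance","nozzle"):
    r=bot.pinpoint("wrist",t)
    print(t,[(np.round(x["point"],1).tolist(),round(x["confidence"],2)) for x in r[:2]])
E
```

```text
[547.14415104 228.65537957 148.11076568] [-2.11912249e+00 -2.31867132e+00  3.92164729e-04]
probe_arm [([554.8, 166.6, 43.0], 0.89)]
balance [([544.7, 226.4, 72.7], 0.66)]
nozzle []
```

View pics/w3.png

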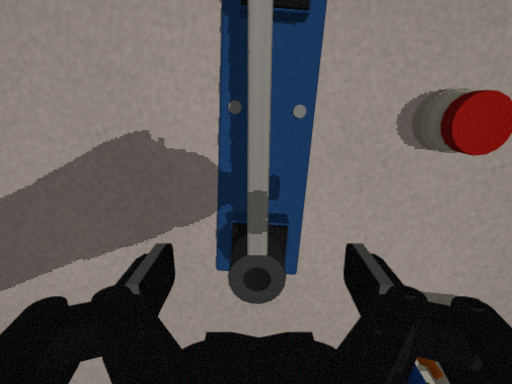

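The bar is nearly in line with the tool, running from (260,10) to (257,240), with the hub at (257,278).

```bash
python3 - <<'E'
from h import *
import cv2
o=bot.get_obs();im=cv2.imread("pics/w3.png").astype(int)
P=[]
for r in (20,60,100,140,180,235):
    s=im[r,235:285].sum(1)
    g=(im[r,235:285,2]>im[r,235:285,0]*0.75); k=np.where(g)[0]+235
    P.append(atz("wrist",(k[0]+k[-1])/2,r,84,o));print(r,k[0],k[-1],P[-1])
P=np.array(P);s=np.polyfit(P[:,1],P[:,0],1);print(s,np.degrees(np.arctan(s[0])))
h=atz("wrist",257,278,84,o)
x,y,w,hh=230,250,60,60
sub=cv2.GaussianBlur(im[255:303,225:290].astype(np.uint8),(3,3),0)
print(h,np.polyval(s,h[1]))
A=R.from_rotvec(o["ee_rot"]).as_matrix();print(A)
d=np.array([s[0],1,0])/np.hypot(s[0],1)
b=np.array([np.polyval(s,h[1]),h[1],0])+59*d;print("bal",b,"tool delta",A.T@(b-o["tool_pos"])/40)
E
```

```text
20 248 272 [536.98389129 352.42735898  84.        ]
60 247 271 [538.45410161 329.42500198  84.        ]
100 235 270 [536.33805422 304.35647179  84.        ]
140 247 269 [542.43742394 278.0939686   84.        ]
180 247 268 [544.67191829 249.29918522  84.        ]
235 235 284 [550.12734037 205.84671661  84.        ]
[-9.27855289e-02  5.68092115e+02] -5.301041476771639
[551.58411192 167.81962198  84.        ] 552.5208821216062
[[-8.96992029e-02  9.95968633e-01  7.31507504e-04]
 [ 9.95968866e-01  8.96989778e-02  3.35042729e-04]
 [ 2.68076573e-04  7.58611765e-04 -9.99999676e-01]]
bal [547.06994959 226.5672801    0.        ] tool delta [-0.0376903  -0.0207581   3.72237058]
```

Emit:
drive_tool:
  steps:
    - [0,0,0.6,-0.06,0,0.3,60]
    - [0,0,0,0,0,0.5,50]
    - [0,0,0,0,0,0.6,45]
    - [0,0,0,0,0,0.5,45]
    - [0,0,0,0,0,0.3,45]
    - [0,0,0,0,0,0.13,45]
    - [0,0,0,0,0,0,45]
    - [0,0,0,0,0,0,45]

```text
time: 9.4
tool_pos: [548.2, 225.8, 56.0]
ee_rot: [2.131, 2.308, 0.002]
contact_force: [-0.2, 0.3, -0.5]
finger_gap: 0.528
gripper_force: 0.0
```

```bash
python3 - <<'E'
from h import *
import cv2
o=bot.get_obs();print(o["tool_pos"],o["ee_rot"],o["contact_force"])
w=bot.capture("wrist");s=bot.capture("side")
cv2.imwrite("pics/w4.png",np.hstack([w[:,130:390],cv2.resize(s[80:240,300:500],None,fx=2.4,fy=2.4)]))
E
```

```text
[548.18247799 225.80258946  55.99001414] [2.13052801e+00 2.30817251e+00 1.71295064e-03] [-0.1874736   0.26631356 -0.54825069]
```

View pics/w4.png

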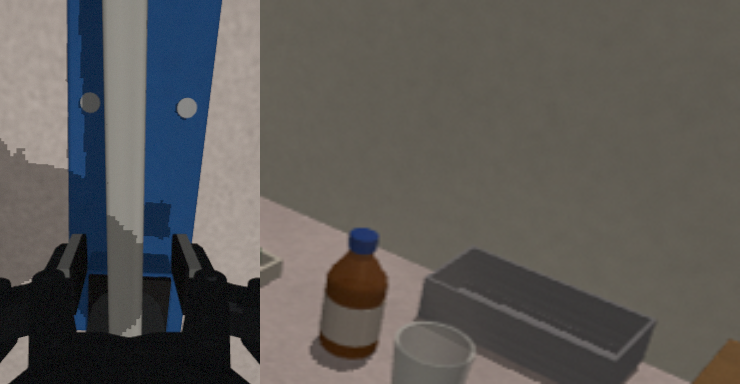

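The bar is vertical in the wrist picture, at columns 108–144 between fingertips at about 85 and 173. It sits about 1 mm off centre, so I'll correct that and close.

Emit:
drive_tool:
  steps:
    - [0,0,0,0,-0.03,0.02,35]
    - [0,0,0,0,0,0,28]
    - [0,0,0,0,0,0,22]
    - [0,0,0,0,0,0,18]
    - [0,0,0,0,0,0,8]
    - [0,0,0,0,0,0,8]
    - [0,0,0,0,0,0,8]
    - [0,0,0,0,0,0,8]

```text
time: 10.3
tool_pos: [546.5, 225.5, 54.7]
ee_rot: [2.131, 2.309, 0.0]
contact_force: [-1.5, -0.0, 4.9]
finger_gap: 0.177
gripper_force: 59.5
```

Emit:
drive_tool:
  steps:
    - [0,0,0,0,0,0,5]
    - [0,0,0,0,0,-0.05,5]
    - [0,0,0,0,0,-0.05,5]
    - [0,0,0,0,0,-0.05,5]
    - [0,0,0,0,0,-0.05,5]
    - [0,0,0,0,0,0,5]
    - [0,0,0,0,0,0,5]
    - [0,0,0,0,0,0,5]

```text
time: 11.1
tool_pos: [546.4, 225.5, 62.4]
ee_rot: [-2.131, -2.309, 0.0]
contact_force: [-0.0, -0.4, -4.5]
finger_gap: 0.178
gripper_force: 58.6
```

```bash
python3 - <<'E'
from h import *
import cv2
o=bot.get_obs();print({k:np.round(o[k],3) for k in("tool_pos","ee_rot","contact_force","ft_torque","finger_gap","gripper_force")})
w=bot.capture("wrist");s=bot.capture("scene")
for c in("scene","wrist"):
  for t in("probe_arm","nozzle"): print(c,t,[(np.round(x["point"],1).tolist(),round(x["confidence"],2)) for x in bot.pinpoint(c,t)[:1]])
cv2.imwrite("pics/w5.png",np.hstack([w[:,130:390],cv2.resize(s[100:228,260:420],None,fx=3,fy=3)]))
E
```

```text
{'tool_pos': array([546.369, 225.455,  62.417]), 'ee_rot': array([-2.131, -2.309,  0.   ]), 'contact_force': array([-0.028, -0.416, -4.488]), 'ft_torque': array([ 0.033,  0.022, -0.026]), 'finger_gap': np.float64(0.178), 'gripper_force': np.float64(58.61)}
scene probe_arm [([553.9, 166.5, 51.0], 0.56)]
scene nozzle [([533.5, 388.9, 49.5], 0.8)]
wrist probe_arm [([552.4, 164.8, 47.9], 0.66)]
wrist nozzle []
```

View pics/w5.png

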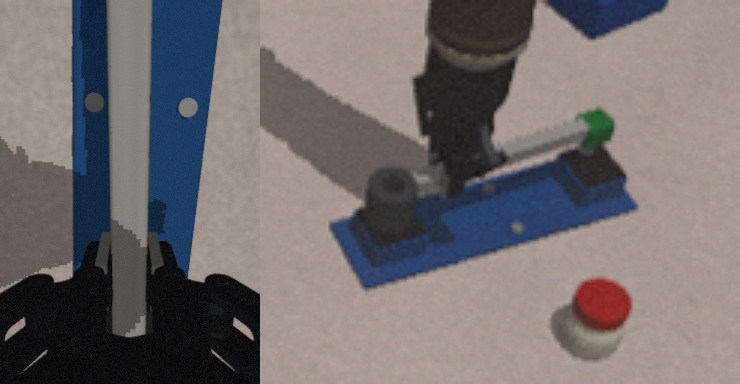

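The arm is gripped and hanging clear: the wrist carries 4.5 N, and the hub and nozzle underside are both at about 50 mm. Next I lift it to travel height.

Emit:
drive_tool:
  steps:
    - [0,0,0,0,0,-0.15,5]
    - [0,0,0,0,0,-0.35,5]
    - [0,0,0,0,0,-0.5,5]
    - [0,0,0,0,0,-0.6,5]
    - [0,0,0,0,0,-0.6,5]
    - [0,0,0,0,0,-0.4,5]
    - [0,0,0,0,0,-0.2,5]
    - [0,0,0,0,0,0,5]

```text
time: 12.2
tool_pos: [547.1, 225.8, 176.3]
ee_rot: [2.13, 2.308, 0.004]
contact_force: [0.4, 0.8, -4.4]
finger_gap: 0.178
gripper_force: 58.7
```

```bash
python3 - <<'E'
from h import *
q=[];o=bot.get_obs()
res={}
for i in range(3):
  for c in("scene","side"):
    bot.capture(c);q.append(bot.get_obs())
    for t in("probe_arm","nozzle","spindle_tip","well_mouth"):
      r=bot.pinpoint(c,t);q.append(bot.get_obs())
      if r: res.setdefault(t,[]).append(np.round(r[0]["point"],1).tolist())
for k in("tool_pos","ee_rot","contact_force","ft_torque"): print(k,np.round(np.mean([x[k] for x in q[5:]],0) if k!="ee_rot" else q[-1][k],3))
for t in res: print(t,res[t],np.mean(res[t],0))
print(q[-1]["time"])
E
```

```text
tool_pos [546.388 225.472 174.365]
ee_rot [2.131 2.309 0.   ]
contact_force [-3.070e-01 -1.000e-03 -3.666e+00]
ft_torque [-0.003  0.003 -0.007]
probe_arm [[557.0, 164.9, 161.9], [555.3, 166.4, 155.7], [552.0, 164.2, 160.6], [554.7, 170.9, 157.9], [553.8, 166.0, 160.7], [556.3, 165.8, 157.2]] [554.85       166.36666667 159.        ]
nozzle [[533.3, 388.6, 164.9], [531.9, 396.3, 154.5], [533.1, 389.8, 159.6], [533.3, 398.8, 158.9], [529.6, 390.9, 161.2], [531.2, 398.1, 160.7]] [532.06666667 393.75       159.96666667]
spindle_tip [[467.9, -318.9, 100.9], [546.2, 279.7, 4.4], [467.3, -317.0, 98.1], [469.7, -321.2, 100.9], [469.9, -316.0, 100.2], [466.9, -320.3, 102.4]] [ 481.31666667 -218.95         84.48333333]
well_mouth [[507.0, -92.6, 61.1], [507.8, -94.6, 61.9], [504.2, -89.6, 64.0], [509.0, -96.3, 62.1], [504.2, -93.1, 66.0], [508.5, -92.9, 65.7]] [506.78333333 -93.18333333  63.46666667]
13.7
```

Emit:
drive_tool:
  steps:
    - [0,0,0,-0.15,-0.03,0,5]
    - [0,0,0,-0.3,-0.07,0,5]
    - [0,0,0,-0.45,-0.1,0,5]
    - [0,0,0,-0.6,-0.14,0,5]
    - [0,0,0,-0.75,-0.17,0,5]
    - [0,0,0,-0.85,-0.19,0,5]
    - [0,0,0,-0.9,-0.21,0,5]
    - [0,0,0,-0.9,-0.21,0,5]

```text
time: 14.5
tool_pos: [516.5, 23.3, 174.7]
ee_rot: [2.132, 2.307, -0.001]
contact_force: [1.1, -1.0, -3.8]
finger_gap: 0.182
gripper_force: 58.7
```

Emit:
drive_tool:
  steps:
    - [0,0,0,-0.9,-0.21,0,5]
    - [0,0,0,-0.9,-0.21,0,5]
    - [0,0,0,-0.9,-0.21,0,5]
    - [0,0,0,-0.85,-0.19,0,5]
    - [0,0,0,-0.8,-0.18,0,5]
    - [0,0,0,-0.7,-0.16,0,5]
    - [0,0,0,-0.55,-0.13,0,5]
    - [0,0,0,-0.45,-0.1,0,5]

```text
time: 15.3
tool_pos: [479.4, -222.4, 174.7]
ee_rot: [2.134, 2.305, -0.001]
contact_force: [-0.6, -0.1, -3.8]
finger_gap: 0.179
gripper_force: 58.7
```

Emit:
drive_tool:
  steps:
    - [0,0,0,-0.35,-0.08,0,5]
    - [0,0,0,-0.3,-0.07,0,5]
    - [0,0,0,-0.2,-0.04,0,5]
    - [0,0,0,-0.11,-0.03,0,5]
    - [0,0,0,-0.05,-0.01,0,5]
    - [0,0,0,0,0,0,5]
    - [0,0,0.5,0,0,0,5]
    - [0,0,1.0,0,0,0,5]

```text
time: 16.1
tool_pos: [475.8, -259.5, 174.5]
ee_rot: [-2.161, -2.28, -0.0]
contact_force: [0.9, 0.3, -3.8]
finger_gap: 0.174
gripper_force: 58.7
```

Emit:
drive_tool:
  steps:
    - [0,0,1.5,0,0,0,5]
    - [0,0,2.5,0,0,0,5]
    - [0,0,3,0,0,0,5]
    - [0,0,3,0,0,0,5]
    - [0,0,2,0,0,0,5]
    - [0,0,1.2,0,0,0,5]
    - [0,0,0.7,0,0,0,5]
    - [0,0,0,0,0,0,5]

```text
time: 16.9
tool_pos: [475.6, -260.1, 174.5]
ee_rot: [2.421, 2.002, 0.0]
contact_force: [0.3, -0.4, -3.9]
finger_gap: 0.177
gripper_force: 58.6
```

```bash
cat > m.py <<'E'
from h import *
import cv2
for i in range(2): bot.capture("side")
q=[];res={}
for i in range(5):
  for c in("scene","side"):
    im=bot.capture(c);q.append(bot.get_obs())
    if i==0: cv2.imwrite(f"pics/{c}_{int(q[-1]['time']*100)}.png",im)
    for t in("probe_arm","nozzle","spindle_tip","well_mouth"):
      r=bot.pinpoint(c,t);q.append(bot.get_obs())
      if r: res.setdefault((t,c),[]).append(r[0]["point"])
for k in("tool_pos","ee_rot","contact_force","ft_torque"): print(k,np.round(np.mean([x[k] for x in q],0) if k!="ee_rot" else q[-1][k],3))
for t in sorted(res): a=np.array(res[t]);print(t,len(a),np.median(a,0).round(1),a.std(0).round(1))
print(q[-1]["time"])
E
python3 m.py; ls pics
```

```text
tool_pos [ 475.535 -260.153  174.521]
ee_rot [2.421 2.002 0.   ]
contact_force [-0.103 -0.063 -3.673]
ft_torque [ 0.009  0.005 -0.006]
('nozzle', 'scene') 5 [506.3 -99.3 160.7] [0.8 0.9 1. ]
('nozzle', 'side') 5 [507.9 -92.2 156.7] [1.2 0.6 1.1]
('probe_arm', 'scene') 5 [ 467.4 -319.6  161. ] [1.1 0.7 1. ]
('probe_arm', 'side') 5 [ 468.3 -316.8  158.6] [ 20.4 128.5  62.5]
('spindle_tip', 'scene') 5 [ 468.7 -317.6   99.7] [2.1 1.8 0.8]
('spindle_tip', 'side') 5 [ 469.  -320.   101.9] [0.8 1.3 1.2]
('well_mouth', 'scene') 5 [504.8 -90.9  64.8] [1.5 1.  0.3]
('well_mouth', 'side') 5 [508.2 -93.6  63.6] [0.7 1.5 1.1]
19.5
scene0.png
scene_1705.png
side0.png
side_1730.png
w1.png
w2.png
w3.png
w4.png
w5.png
```

Relative measurements put the hub and nozzle within about 2 mm of the spindle and well. I'll lower to the hold height and look closely.

Emit:
drive_tool:
  steps:
    - [0,0,0,0,0,0.05,5]
    - [0,0,0,0,0,0.1,5]
    - [0,0,0,0,0,0.15,5]
    - [0,0,0,0,0,0.15,5]
    - [0,0,0,0,0,0.15,5]
    - [0,0,0,0,0,0.1,5]
    - [0,0,0,0,0,0.05,5]
    - [0,0,0,0,0,0,5]

```text
time: 20.3
tool_pos: [475.4, -260.1, 144.2]
ee_rot: [-2.42, -2.002, 0.0]
contact_force: [0.6, 0.1, -3.7]
finger_gap: 0.179
gripper_force: 58.6
```

```bash
python3 - <<'E'
from h import *
import cv2
o=bot.get_obs();o=dict(o)
s=bot.capture("scene");d=bot.capture("side");w=bot.capture("wrist")
for n,i in(("sc",s),("si",d),("wr",w)): cv2.imwrite(f"pics/f_{n}.png",i)
def px(c,P):
    p,A,t=cam(c,bot.get_obs());f=192/np.tan(np.radians(p["fovy"]/2));q=A.T@(np.array(P)-t)
    return p["cx"]+f*q[0]/-q[2],p["cy"]-f*q[1]/-q[2]
for c in("scene","side","wrist"):
    print(c,[np.round(px(c,P)).astype(int).tolist() for P in((468.8,-318.8,100),(506.5,-92.5,65),(506.5,-92.5,131),(468.8,-318.8,175))])
a=cv2.resize(s[140:230,95:255],(800,450),interpolation=cv2.INTER_CUBIC)
cv2.imwrite("pics/c1.png",a)
cv2.imwrite("pics/c2.png",np.hstack([cv2.resize(d[150:350,60:400],(680,400))]))
print(o["tool_pos"],o["ft_torque"])
E
```

```text
scene [[125, 179], [212, 178], [209, 162], [116, 160]]
side [[315, 278], [240, 227], [241, 201], [320, 243]]
wrist [[264, 291], [257, -55], [256, -140], [267, 384]]
[ 475.38554049 -260.11857027  144.16788481] [0.01711347 0.02875412 0.00323488]
```

View pics/c1.png

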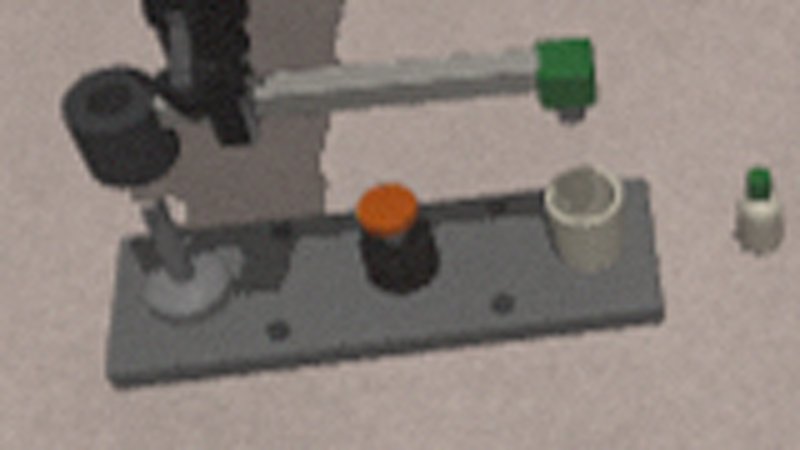

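View pics/f_si.png

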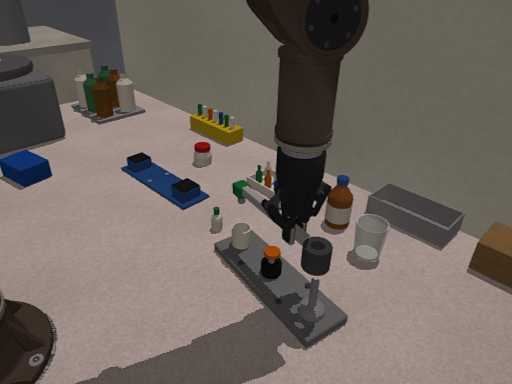

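View pics/f_wr.png

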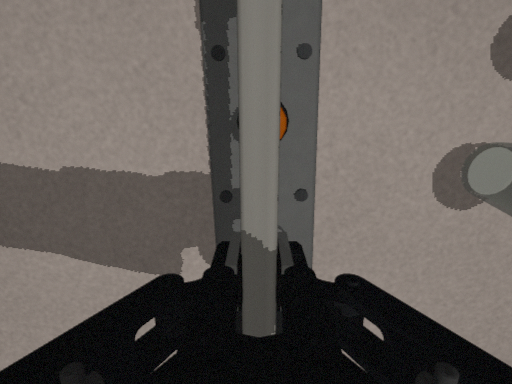

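In the scene crop the nozzle end is at full-picture pixel (209,163), over the well mouth at (212,179), and the hub's top is at (117,160). In the wrist view the bar, at column 259.5, lies slightly left of the plate's centreline. The hole pairs are at (219,53)/(305,50) and (226,196)/(301,195).

```bash
python3 - <<'E'
from h import *
import cv2
o=bot.get_obs()
im=cv2.imread("pics/f_wr.png");g=cv2.GaussianBlur(cv2.cvtColor(im,6),(3,3),0)
def hole(u,v):
    r=11;p=255-g[v-r:v+r+1,u-r:u+r+1].astype(float);p-=np.median(p)+8;p[p<0]=0
    y,x=np.mgrid[-r:r+1,-r:r+1];return u+(p*x).sum()/p.sum(),v+(p*y).sum()/p.sum()
H=[hole(*q) for q in((219,53),(305,50),(226,196),(301,195))];print(np.round(H,1))
W=[atz("wrist",*h,20,o) for h in H];print(np.round(W,1))
m1=(W[0]+W[1])/2;m2=(W[2]+W[3])/2
print("station mid",m1,m2,np.degrees(np.arctan2((m1-m2)[0],(m1-m2)[1])), "edges L,R",[np.degrees(np.arctan2((W[i]-W[i+2])[0],(W[i]-W[i+2])[1])) for i in(0,1)])
z=163+12
B=[]
for r in(10,50,90,140,190,220):
    row=np.abs(np.diff(g[r].astype(int)));l=235+np.argmax(np.diff(g[r].astype(int))[235:250]);rr=270+np.argmin(np.diff(g[r].astype(int))[270:290])
    B.append(atz("wrist",(l+rr+1)/2,r,z,o));print(r,l,rr)
B=np.array(B);s=np.polyfit(B[:,1],B[:,0],1);print("bar deg",np.degrees(np.arctan(s[0])))
for m in(m1,m2): print("bar minus centreline x at",m[1],np.polyval(s,m[1])-m[0])
k=[u for u in range(262,300) if im[121,u,2]>150 and im[121,u,0]<90];print("orange",k[0],k[-1],atz("wrist",k[-1]+.5,121,76,o))
A=R.from_rotvec(o["ee_rot"]).as_matrix();print(A.round(4).tolist())
for n,q,zz in(("noz",(209.2,163),131),("well",(211.6,179.2),65),("hub",(116.6,159.6),175)): print(n,atz("scene",*q,zz))
E
```

```text
[[217.8  52.7]
 [303.5  51. ]
 [225.7 196. ]
 [300.4 194.4]]
[[ 463.6 -140.3   20. ]
 [ 534.1 -152.3   20. ]
 [ 442.8 -263.6   20. ]
 [ 513.3 -275.3   20. ]]
station mid [ 498.853258   -146.29687796   20.        ] [ 478.0439301  -269.45276458   20.        ] 9.590532769922879 edges L,R [np.float64(9.59577425924277), np.float64(9.585278943276256)]
10 237 280
50 238 279
90 239 279
140 239 278
190 240 277
220 241 276
bar deg 10.7612395726935
bar minus centreline x at -146.29687796230812 -1.4316249245090944
bar minus centreline x at -269.4527645776292 -4.029203626847902Traceback (most recent call last):
  File "<stdin>", line 19, in <module>
IndexError: list index out of range
```

```bash
python3 - <<'E'
from h import *
import cv2
o=bot.get_obs();A=R.from_rotvec(o["ee_rot"]).as_matrix()
for r,u in((10,259),(140,259),(220,259)):
    print("bar in tool mm",(A.T@(atz("wrist",u,r,175,o)-o["tool_pos"])).round(2))
for n,q,zz in(("noz",(209.2,163),131),("well",(211.6,179.2),65),("hub",(116.6,159.6),175)): print(n,atz("scene",*q,zz))
s=cv2.cvtColor(cv2.imread("pics/f_si.png"),6);c=cv2.cvtColor(cv2.imread("pics/f_sc.png"),6)
print("side hub")
for r in(254,258,262): print(r,s[r,294:340].tolist())
print("side spindle")
for r in(280,286,292,298): print(r,s[r,302:328].tolist())
print("scene hub")
for r in(164,168,172): print(r,c[r,102:136].tolist())
print("scene spindle")
for r in(182,185,188,191): print(r,c[r,118:138].tolist())
E
```

```text
bar in tool mm [ 1.0375e+02 -6.0000e-02 -3.0250e+01]
bar in tool mm [ 60.65  -0.   -30.24]
bar in tool mm [ 28.21   0.04 -30.24]
noz [511.78154202 -93.89486409 131.        ]
well [511.85270331 -93.88473613  65.        ]
hub [ 468.456438   -316.87418266  175.        ]
side hub
254 [151, 149, 149, 152, 153, 153, 155, 127, 15, 22, 26, 29, 25, 28, 25, 28, 29, 29, 29, 33, 42, 46, 49, 50, 51, 52, 50, 50, 51, 51, 49, 45, 39, 31, 29, 28, 24, 81, 136, 150, 145, 147, 151, 154, 154, 157]
258 [156, 156, 155, 154, 152, 149, 142, 95, 18, 24, 27, 26, 28, 28, 30, 28, 30, 30, 30, 31, 30, 30, 28, 29, 29, 32, 31, 30, 31, 32, 32, 30, 31, 31, 28, 26, 40, 111, 154, 149, 151, 153, 155, 155, 152, 150]
262 [148, 150, 149, 151, 155, 157, 128, 42, 22, 24, 28, 29, 30, 28, 30, 30, 30, 29, 31, 32, 31, 33, 33, 32, 32, 34, 30, 32, 32, 29, 30, 28, 30, 29, 27, 22, 107, 160, 152, 149, 150, 152, 155, 158, 156, 155]
side spindle
280 [92, 92, 90, 89, 88, 89, 122, 158, 142, 82, 52, 59, 65, 66, 65, 61, 73, 121, 149, 148, 151, 153, 150, 146, 145, 146]
286 [91, 92, 74, 31, 46, 49, 48, 48, 51, 56, 63, 66, 67, 69, 66, 61, 93, 
[... 406 characters left out ...]
, 91, 84, 72, 68, 83]
168 [155, 153, 151, 161, 155, 153, 155, 140, 71, 39, 40, 47, 43, 46, 43, 48, 47, 46, 45, 43, 51, 44, 43, 45, 42, 39, 46, 41, 39, 88, 94, 97, 100, 98]
172 [158, 155, 156, 153, 157, 154, 158, 157, 158, 145, 72, 36, 44, 46, 47, 41, 50, 48, 49, 46, 48, 49, 46, 46, 40, 45, 39, 44, 85, 96, 97, 97, 99, 98]
scene spindle
182 [159, 164, 158, 156, 160, 108, 74, 70, 74, 64, 78, 151, 155, 163, 114, 92, 93, 100, 98, 95]
185 [156, 157, 159, 161, 164, 167, 116, 73, 73, 80, 77, 69, 80, 85, 87, 85, 83, 81, 81, 75]
188 [151, 107, 96, 65, 55, 61, 63, 58, 73, 81, 80, 79, 75, 78, 86, 65, 61, 63, 61, 63]
191 [126, 99, 93, 93, 72, 62, 58, 64, 61, 71, 79, 80, 80, 74, 62, 86, 91, 110, 107, 106]
```

Every view says the same thing: the hub is about 3–4 mm towards −x of the spindle, and the bar is turned about 1.1° too far. I'll correct both.

Emit:
drive_tool:
  steps:
    - [0,0,0,0,0,0,5]
    - [0,0,-0.2,0,0.015,0,5]
    - [0,0,-0.3,-0.01,0.02,0,5]
    - [0,0,-0.3,-0.01,0.02,0,5]
    - [0,0,-0.3,0,0.02,0,5]
    - [0,0,0,0,0,0,5]
    - [0,0,0,0,0,0,5]
    - [0,0,0,0,0,0,5]

```text
time: 21.25
tool_pos: [478.3, -261.5, 144.5]
ee_rot: [-2.401, -2.026, -0.0]
contact_force: [0.4, 0.2, -4.2]
finger_gap: 0.179
gripper_force: 58.7
```

```bash
cat > fin.py <<'E'
from h import *
import cv2
bot.capture("wrist")
o=bot.get_obs();w=bot.capture("wrist");s=bot.capture("side");c=bot.capture("scene")
for n,i in(("sc",c),("si",s),("wr",w)): cv2.imwrite(f"pics/g_{n}.png",i)
g=cv2.GaussianBlur(cv2.cvtColor(w,6),(3,3),0)
def hole(u,v):
    for _ in range(3):
        u,v=int(round(u)),int(round(v));r=11;p=255-g[v-r:v+r+1,u-r:u+r+1].astype(float);p-=np.median(p)+8;p[p<0]=0
        y,x=np.mgrid[-r:r+1,-r:r+1];u,v=u+(p*x).sum()/p.sum(),v+(p*y).sum()/p.sum()
    return u,v
H=[hole(*q) for q in((217,53),(303,51),(223,196),(298,195))];print(np.round(H,1).tolist())
W=[atz("wrist",*h,20,o) for h in H];m1=(W[0]+W[1])/2;m2=(W[2]+W[3])/2
print("station deg",np.degrees(np.arctan2((m1-m2)[0],(m1-m2)[1])))
B=[]
for r in(10,50,90,140,190,220):
    d=np.diff(g[r].astype(int));l=232+np.argmax(d[232:252]);rr=268+np.argmin(d[268:290]);B.append(atz("wrist",(l+rr+1)/2,r,173.5,o))
B=np.array(B);f=np.polyfit(B[:,1],B[:,0],1);print("bar deg",np.degrees(np.arctan(f[0])))
k=np.polyfit([m1[1],m2[1]],[m1[0],m2[0]],1)
for y in(-318,-260,-93): print("bar-centreline x",y,np.polyval(f,y)-np.polyval(k,y))
print(o["tool_pos"],o["ee_rot"],o["ft_torque"],o["contact_force"],o["time"])
def edges(im,r,a,b,th):
    x=im[r,a:b].astype(float);k=np.where(x<th)[0];i,j=k[0],k[-1]
    return a+i-(th-x[i])/(x[i-1]-x[i]), a+j+(th-x[j])/(x[j+1]-x[j])
s=cv2.cvtColor(s,6);c=cv2.cvtColor(c,6)
def px(cn,P):
    p,A,t=cam(cn);f=192/np.tan(np.radians(p["fovy"]/2));q=A.T@(np.array(P,float)-t);return np.array([p["cx"]-f*q[0]/q[2],p["cy"]+f*q[1]/q[2]])
for cn in("side","scene"):
    a,b=px(cn,(469,-319,90)),px(cn,(469,-319,150));print(cn,"axis slope",(a-b)[0]/(a-b)[1])
print("hub side",[np.round(edges(s,r,294,342,85),1).tolist() for r in(255,258,262)])
for r in(278,280,282): print("sp side",r,s[r,304:324].tolist())
print("hub scene",[np.round(edges(c,r,100,140,95),1).tolist() for r in(166,168,170)])
for r in(181,182,183,184): print("sp scene",r,c[r,118:134].tolist())
for cn in("scene","side"):
  for t in("nozzle","well_mouth","probe_arm","spindle_tip"):
    a=[bot.pinpoint(cn,t) for _ in range(2)];print(cn,t,[x[0]["point"].round(1) if hasattr(x[0]["point"],"round") else x[0]["point"] for x in a if x])
E
python3 fin.py
```

```text
[[217.1, 50.8], [303.0, 51.0], [222.5, 194.8], [297.4, 194.5]]
station deg 9.627669971050798
bar deg 9.651614127182492
bar-centreline x -318 -0.996052793451895
bar-centreline x -260 -0.9711150918453768
bar-centreline x -93 -0.8993117096334231
[ 478.27974653 -261.46499184  144.49257477] [-2.40141814e+00 -2.02546470e+00  7.28494516e-05] [-0.02791864 -0.00411143 -0.01143094] [-0.15959554 -0.44150744 -3.17962953] 21.3
side axis slope -0.13579100664750465
scene axis slope 0.44603324599002
hub side [[303.4, 333.1], [303.2, 332.7], [302.5, 332.1]]
sp side 278 [88, 97, 128, 146, 147, 148, 148, 127, 74, 98, 149, 149, 150, 147, 148, 151, 148, 147, 150, 147]
sp side 280 [90, 90, 87, 89, 121, 158, 142, 84, 52, 61, 63, 67, 66, 62, 75, 121, 149, 148, 151, 154]
sp side 282 [91, 90, 88, 90, 89, 87, 78, 66, 59, 64, 67, 71, 70, 66, 68, 115, 150, 145, 146, 146]Traceback (most recent call last):
  File "fin.py", line 32, in <module>
    print("hub scene",[np.round(edges(c,r,100,140,95),1).tolist() for r in(166,168,170)])
                                ~~~~~^^^^^^^^^^^^^^^^
  File "fin.py", line 24, in edges
    return a+i-(th-x[i])/(x[i-1]-x[i]), a+j+(th-x[j])/(x[j+1]-x[j])
                                                       ~^^^^^
IndexError: index 40 is out of bounds for axis 0 with size 40
```

The bar is now parallel to the station to within 0.03° and about 1 mm off its centreline. The hub axis lines up with the spindle in the side view. One last check is the scene view.

```bash
python3 - <<'E'
from h import *
import cv2
im=cv2.imread("pics/g_sc.png");c=cv2.cvtColor(im,6)
for r in(166,168,170): print("hub",r,c[r,104:138].tolist())
for r in(182,183): print("sp",r,c[r,118:134].tolist())
cv2.imwrite("pics/c9.png",cv2.resize(im[140:230,95:255],(800,450),interpolation=cv2.INTER_CUBIC))
for cn in("scene","side"):
  for t in("nozzle","well_mouth","probe_arm","spindle_tip"):
    a=[x[0]["point"] for x in (bot.pinpoint(cn,t) for _ in range(3)) if x]
    if a: print(cn,t,np.median(a,0).round(1))
E
```

```text
hub 166 [155, 158, 158, 143, 74, 50, 64, 60, 59, 62, 64, 62, 64, 61, 56, 52, 50, 50, 45, 41, 46, 43, 42, 73, 67, 78, 89, 94, 92, 91, 90, 95, 90, 64]
hub 168 [157, 155, 155, 158, 141, 71, 37, 45, 53, 44, 48, 47, 51, 45, 51, 48, 45, 44, 45, 44, 43, 46, 39, 43, 40, 29, 83, 94, 98, 99, 93, 96, 96, 84]
hub 170 [156, 156, 156, 157, 162, 140, 73, 36, 44, 43, 46, 46, 44, 42, 42, 49, 41, 50, 45, 48, 46, 46, 41, 43, 41, 36, 56, 94, 99, 95, 97, 100, 96, 95]
sp 182 [161, 160, 161, 159, 164, 111, 74, 72, 68, 64, 77, 153, 163, 114, 96, 98]
sp 183 [159, 161, 160, 161, 159, 124, 79, 68, 70, 67, 56, 129, 159, 113, 93, 96]
scene nozzle [507.5 -99.6 130.8]
scene well_mouth [506.8 -89.8  66.1]
scene probe_arm [ 471.6 -322.3  128. ]
scene spindle_tip [ 467.1 -314.8  100.6]
side nozzle [ 7.155e+02  3.048e+02 -2.000e-01]
side probe_arm [ 474.5 -316.   126. ]
side spindle_tip [ 471.8 -319.   104. ]
```

View pics/c9.png

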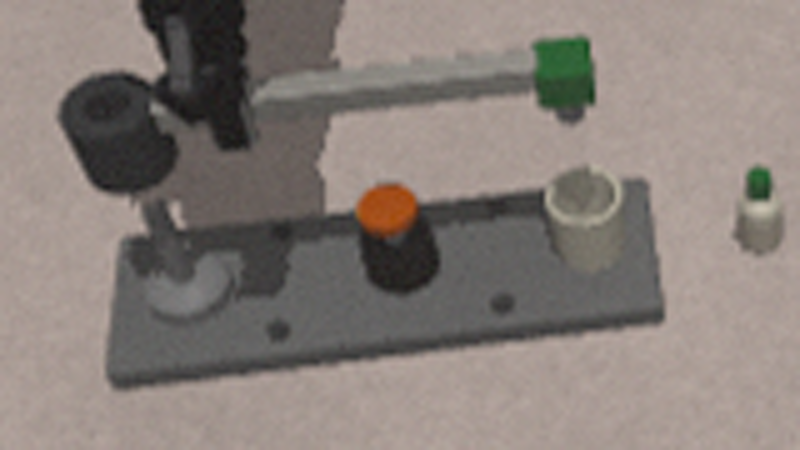

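The scene crop agrees: the hub is over the spindle and the nozzle (570,118) is over the well (583,196). About 1 mm remains along and across the bar, so I'll make a final nudge and let it settle.

Emit:
drive_tool:
  steps:
    - [0,0,0,0.01,0.012,0,5]
    - [0,0,0,0.01,0.013,0,5]
    - [0,0,0,0,0,0,5]
    - [0,0,0,0,0,0,5]
    - [0,0,0,0,0,0,5]
    - [0,0,0,0,0,0,5]
    - [0,0,0,0,0,0,5]
    - [0,0,0,0,0,0,5]

```text
time: 23.45
tool_pos: [479.4, -260.9, 144.5]
ee_rot: [2.401, 2.026, 0.0]
contact_force: [-0.6, 0.6, -3.6]
finger_gap: 0.177
gripper_force: 58.7
```

```bash
python3 - <<'E'
from bench import bot
o=bot.get_obs();print(o["tool_pos"],o["contact_force"],o["joint_vel"].round(3),o["gripper_force"])
print(bot.close_job())
E
```

```text
[ 479.43595917 -260.85825136  144.52352966] [-0.5638495   0.62373607 -3.60803198] [-0.002 -0.    -0.002  0.001 -0.001  0.     0.001] 58.656156063079834
the job is handed in; nothing more can be done
None
```

The job is handed in at about 23.5 s of the 59 s allowed: I pressed the plunger to its stop and let it spring back, and the gripper now holds the sampling arm still and level about 30 mm above the spindle tip, with the bore over the spindle and the nozzle over the well to roughly 1 mm by the camera checks (not re-measured after a last 1 mm nudge).

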